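# Set a sprung rack slide on its stop pin

### The arm

A 7-joint arm with a two-finger parallel gripper is mounted at the origin on the work surface. World frame = base frame: x ahead of the robot, y to its left, z up, the work surface at z = 0. Lengths are in m, angles in rad, forces in N, time in s.
With the tool pointing down it reaches from about 0.4 to 0.875 m from the base axis. Payload 19.3 kg.
Tool frame: the origin (TCP) lies midway between the tips of the shut fingers; the grasp point (between the pads) lies bot.grip_point_offset behind it (bot.grip_point_offset is the distance from the TCP to the grasp point, in m); z points along the fingers, y is the direction in which the jaws open and shut (so a half turn about z gives the same grasp; the last joint's range is limited). The gripper opens to 85 mm and grips with 20 to 120 N. Pads are 22 mm wide; open, the fingers measure 114 mm over their backs; the gripper's body (76 mm by 85 mm) begins 54 mm behind the grasp point. The pads swing forward as they close: fully open they stand 13 mm farther back than shut.
Start: joints at [-1.33, 0.521, -0.036, 1.599, 0.021, 1.021, -0.113], TCP at [0.191, 0.595, 0.231] pointing down, gripper open.
Joint ranges: [-2.91, 2.91], [-0.3, 2.13], [-1.5, 1.42], [0.17, 2.43], [-1.26, 4.41], [0.16, 1.93], [-2.52, 2.52]. Speed limits (rad/s): [1.89, 1.89, 2.39, 2.39, 3.01, 3.01, 3.01].

### API

Orientations are given as [roll, pitch, yaw] about the fixed x, y, z axes, in that order (R = Rz(yaw) Ry(pitch) Rx(roll)).
In Python, from workcell import bot gives the robot as it stands.
- The arm moves only by the tool servo_tool, never from a script. Its argument "rows" is a list that holds one entry, the list of rows, each a list of 6 numbers: the shift along the tool's x, y, z in cm, then the turn, a rotation vector about the tool's x, y, z in degrees. A call has 1 to 5 rows; each row shifts and turns the commanded pose from where the row before left it, along the tool's axes as they then stand; what a row does not reach is not made up. A row lasts 1/8 s, in which the tool goes at most 62.5 mm and 10.7 degrees, less where a joint would pass 70% of its speed; a pose out of reach is approached as far as the arm can. A call is refused whole if a number of a shift passes 6.25 or a number of a turn 10.7, either way. A call with a gripper value outside its range is refused whole. "grip" is the opening, from -1 (shut) to 1 (fully open), so that 0 is half open, set as the call begins (left out, the last holds). The fingers move at their own pace and stop on an object; "squeeze" is the grip in N (left out, the last holds). Time passes only in rows, so rows that do not move let the fingers close. It gives the time, the measured TCP pose, the force and the opening at its end, in the units of the state.
- bot.observe(): the state, without advancing time (a new reading comes with each control period).
- bot.grab_frame(name): name is "scene" or "side" or "wrist"; returns a dict with "image" (400x640x3 uint8, red, green, blue), "K" (3x3 intrinsics, pixels), "dist" ([k1, k2, p1, p2, k3] as OpenCV has them; the pictures are not rectified), "R" (3x3) and "t" (3): a world point X has camera coordinates R X + t; the wrist camera has in their place "mount" (4x4, takes a point from camera to tool coordinates, whose origin is the TCP and whose axes are the flange's). Camera axes: x right, y down, z forward; pixel columns grow to the right and rows downward; lengths in m; the calibration is good to about 2 mm. A picture is of the moment at which its call begins: read the wrist's pose just before it. There is no depth.
- bot.job_done(): hands the job in, once; it reports no verdict.
The state is a dict: "clock": time; "qpos": joint angles; "qd": joint speeds; "joint_efforts": joint torques, N m; "position": TCP position; "tool_rot": TCP orientation; "force": force on the tool from outside, world axes, zero at the start; "moment": the same for the moment, N m; "grip_width": finger opening in m.
Only numpy, scipy, OpenCV 4.12 (cv2) and the standard library are available. Lean on these libraries where they do the work, as an engineer would, in place of code of your own. Each camera call takes 0.05 s, during which the arm holds its last target.

### The job

Push the sprung slide that carries the tube rack inwards by its upright push plate, with the fingertips, until its catch post has clicked past the stop pin; then let the spring bring it back so that it comes to rest latched against the pin at mid position, and move the hand clear. Do not grasp the plate, do not touch or lift the rack, do not force the slide hard against its far end, and leave the things standing around undisturbed.

Things in the scene. Friction and masses are not known exactly. Their poses are not given: they have to be found in the camera images.
- fixture: Grey base plate, 290 (x) x 170 (y) x 18 mm, fixed, with two rails, two end stops and a light bar 120 to 132 mm above the bench at x = 205 mm. Origin on the bench under the middle of the push plate's near face when the slide is home. +x is the direction in which the slide is pushed (away from the robot, yaw up to 0.4 rad), y across, z up. The base reaches from x = -35 to +255 mm.
- carriage (a joint): Travel of the slide along the fixture's +x in m: 0 = home, 0.10 = at the end stops. A spring drives it back to 0: 3.6 N at home to 7.6 N at 0.10, plus about 1 N friction and 40 N per m/s damping; passing the pin takes some 4 N more. Let go, it runs back at 0.1 to 0.2 m/s and rests against the pin if its catch post was pushed past it; otherwise it runs home.
- push_face (a point): Middle of the near face of the slide's upright aluminium push plate, 64 mm above the bench, moving with the slide. The plate is 110 mm wide (y), 10 mm thick, its top edge 20 mm above this point, its lower end at the slide's bed (bed top 34 mm above the bench). x points in the push direction. The near face is free; the rack stands 7.5 mm behind the plate's far face.
- catch (a point): On the slide's catch post, an upright steel pin 12 mm in diameter on the slide's +y side (95 mm off the centre line), top 56 mm above the bench: the point of its surface that faces back towards home (-x), 44 mm above the bench. When latched this point rests on point pin_face's plane. Axes as the fixture's.
- pin_face (a point): Stop pin, brass nose: point on its flat latching face near the tip, 44 mm above the bench, 95 mm off the centre line. The face looks to the fixture's +x; the other side is bevelled, from 28 mm before it, so the catch post pushes the pin aside going +x. It springs back once the catch point is about 1 mm past the face. Latched: both agree in x (travel 46 to 62 mm, as mounted). Axes: fixture's.
- stop_pin (a joint): Position of the stop pin in m: 0 = sprung fully out (it can hold the slide), up to 0.018 = pushed aside (towards +y).
- pin_block: Dark steel block that guides the stop pin, fixed on the bench on the +y side of the track, 46 x 40 mm, 59 mm high, its origin on the bench 145 mm off the centre line, at the x of the latching face; a black knob on the pin's rear end stands out on +y.
- rack: Pale 96-place tube rack with a capped strip of four tubes in its middle, loose in the slide's pocket, 85 (x) x 127 (y) x 35 mm, caps 11 mm higher; origin at the centre of its underside, 34 mm above the bench and about 60 mm beyond the push face. It rides along; not to be touched.
- bottle: White reagent bottle with blue cap and paper label, diameter 60, height 130 mm, standing on the -y side of the fixture; origin at the centre of its underside. Leave alone.
- beaker: Glass cup, diameter 68, height 80 mm, on the -y side; origin at the centre of its underside. Leave alone.
- tip_box: Grey box of pipette tips with clear lid, 85 x 120 x 72 mm, on the +y side; origin at the centre of its underside. Leave alone.
- marker: White marker pen with red cap, 132 mm long, 14.5 mm thick, lying on the +y side; origin on its underside. Leave alone.
Mind the look-alikes: they are no part of the job. Leave any green look-alike of the pin_block alone.

How it is judged:
By the outcome, as a careful person would: the job done as asked, in the order asked, and still so for the second after the job is handed in, with the robot touching nothing.
It also fails if it takes over 32 s, if anything falls off the work surface, if the arm or the gripper's body presses on something with over 40 N, if the wrist force passes 120 N, or if a joint passes its speed limit or range.

## Working session

There is one attempt and no reset: what is moved stays moved. The work goes in short steps, Python scripts to look and compute and a tool call to move; the robot and the scene stay as the last step left them, time stands still between calls to the robot, and variables do not carry over. Pictures are saved under pics/ and viewed, and the job is handed in when it is done.

Besides the shell and the picture viewer there is one more tool, called after "Call:" in YAML: its name, and indented under it one key for each argument. servo_tool: Moves the arm, as the interface text tells. Its arguments: {"type":"object","properties":{"rows":{"type":"array"},"grip":{"type":"number"},"squeeze":{"type":"number"}},"required":["rows"]}

```bash
ls; mkdir -p pics; python3 - <<'E'
from workcell import bot
import cv2
s=bot.observe(); print(s); print(bot.grip_point_offset)
import pickle
d={}
for n in ["scene","side","wrist"]:
    f=bot.grab_frame(n); d[n]=f
    cv2.imwrite(f"pics/{n}0.png",f["image"][:,:,::-1])
    print(n,{k:v for k,v in f.items() if k!="image"})
d['s']=s
pickle.dump(d,open("f0.pkl","wb"))
E
```

```text
pics
{'clock': 0.0, 'qpos': array([-1.33018657,  0.52202449, -0.0363211 ,  1.60000392,  0.02118273,
        1.02109174, -0.11274485]), 'qd': array([-1.03990221e-03,  2.48122928e-04, -1.08683599e-03, -1.25135975e-05,
        1.77752514e-03, -1.13567857e-03,  4.84448327e-04]), 'joint_efforts': array([-2.50098812e-03, -9.27095246e+01,  1.97887123e+00, -3.69944715e+01,
        1.76667713e-02,  7.94260937e-03, -1.53627280e-05]), 'position': array([0.19107453, 0.59472189, 0.23072073]), 'tool_rot': array([-3.14045160e+00,  6.98454490e-05,  2.83081355e+00]), 'force': array([0.10421075, 0.00746059, 0.01976015]), 'moment': array([-0.02328463,  0.00529199,  0.01458651]), 'grip_width': 0.08570220216077476}
0.0187
scene {'K': array([[419.0945376 ,   0.        , 318.86199352],
       [  0.        , 419.0945376 , 198.07049207],
       [  0.        ,   0.        ,   1.        ]]), 'dist': array([-0.08533189,  0.        ,  0.        ,  0.        ,  0.        ]), 'R': array([[-0.74194891,  0.67045186, -0.00247294],
       [ 0.56127717,  0.61910593, -0.5492502 ],
       [-0.36671481, -0.40890359, -0.83
[... 412 characters left out ...]

       [ 0.03204071, -0.84535321, -0.53324604]]), 't': array([0.58879098, 0.03035277, 1.09351908])}
wrist {'K': array([[342.42828724,   0.        , 318.02450765],
       [  0.        , 342.42828724, 202.26186883],
       [  0.        ,   0.        ,   1.        ]]), 'dist': array([-0.03839893,  0.        ,  0.        ,  0.        ,  0.        ]), 'mount': array([[ 2.68357314e-04, -9.54496466e-01, -2.98222105e-01,
         7.63448983e-02],
       [ 9.99999084e-01, -1.39386719e-04,  1.34598071e-03,
        -4.56972028e-04],
       [-1.32630203e-03, -2.98222193e-01,  9.54495555e-01,
        -1.43289646e-01],
       [ 0.00000000e+00,  0.00000000e+00,  0.00000000e+00,
         1.00000000e+00]])}
```

View pics/scene0.png

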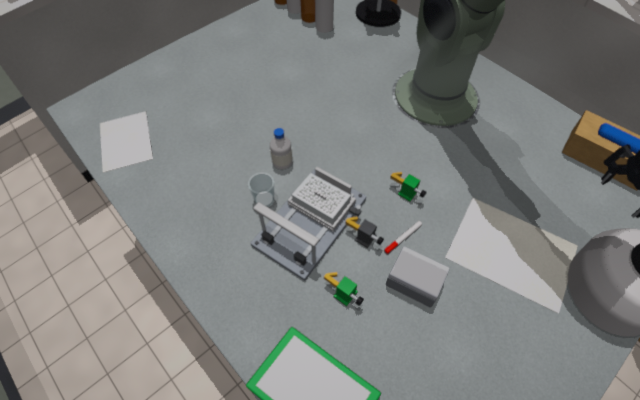

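View pics/side0.png

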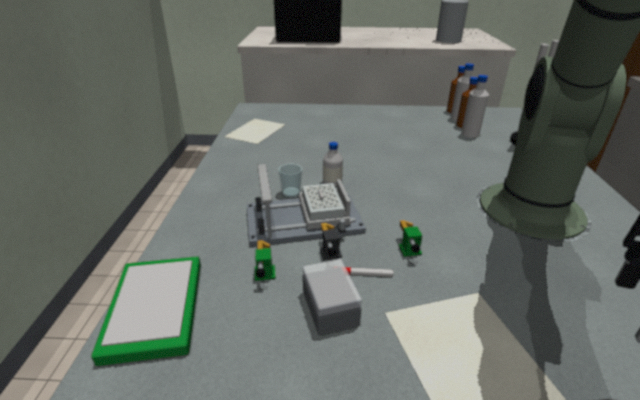

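View pics/wrist0.png

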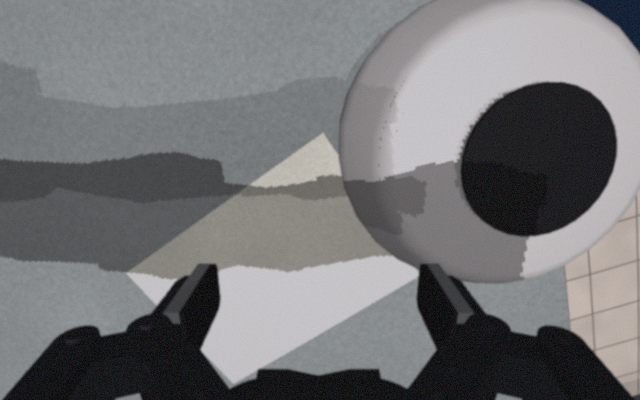

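The fixture is in the middle of both views: the push plate is on the robot side (scene about (335,180)), the dark pin block is at (367,231), and green look-alikes stand either side of it. I'll zoom in on these.

```bash
cat > h.py <<'E'
import numpy as np, cv2, pickle
def ray(f,uv,s=None):
    p=cv2.undistortPoints(np.array([[uv]],float),f["K"],f["dist"])[0,0]
    d=np.array([p[0],p[1],1.])
    if "mount" in f:
        from scipy.spatial.transform import Rotation as R
        T=np.eye(4);T[:3,:3]=R.from_euler('xyz',s['tool_rot']).as_matrix();T[:3,3]=s['position']
        T=T@f["mount"]; return T[:3,3],T[:3,:3]@d
    return -f["R"].T@f["t"], f["R"].T@d
def onz(f,uv,z,s=None):
    o,d=ray(f,uv,s); return o+d*(z-o[2])/d[2]
def tri(rs):
    A=np.zeros((3,3));b=np.zeros(3)
    for o,d in rs:
        d=d/np.linalg.norm(d);P=np.eye(3)-np.outer(d,d);A+=P;b+=P@o
    x=np.linalg.solve(A,b)
    return x,[np.linalg.norm((np.eye(3)-np.outer(d,d)/(d@d))@(x-o)) for o,d in rs]
def proj(f,X,s=None):
    X=np.atleast_2d(np.array(X,float))
    if "mount" in f:
        from scipy.spatial.transform import Rotation as R
        T=np.eye(4);T[:3,:3]=R.from_euler('xyz',s['tool_rot']).as_matrix();T[:3,3]=s['position']
        T=np.linalg.inv(T@f["mount"]);Rr,t=T[:3,:3],T[:3,3]
    else: Rr,t=f["R"],f["t"]
    return cv2.projectPoints(X,cv2.Rodrigues(Rr)[0],t,f["K"],f["dist"])[0][:,0]
E
python3 - <<'E'
import pickle,cv2
d=pickle.load(open("f0.pkl","rb"))
a=d["scene"]["image"][120:300,230:430,::-1]; cv2.imwrite("pics/sc_z.png",cv2.resize(a,None,fx=3.3,fy=3.3,interpolation=2))
a=d["side"]["image"][130:300,230:430,::-1]; cv2.imwrite("pics/sd_z.png",cv2.resize(a,None,fx=3.5,fy=3.5,interpolation=2))
E
```

```text
(no output)
```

View pics/sc_z.png

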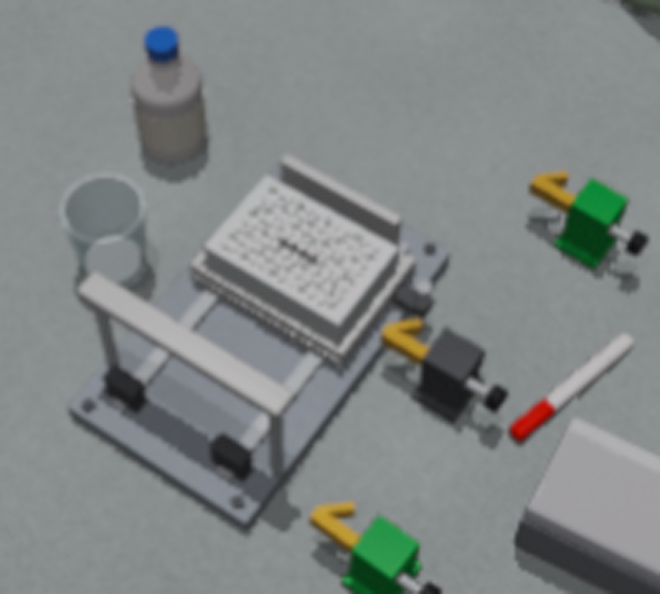

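View pics/sd_z.png

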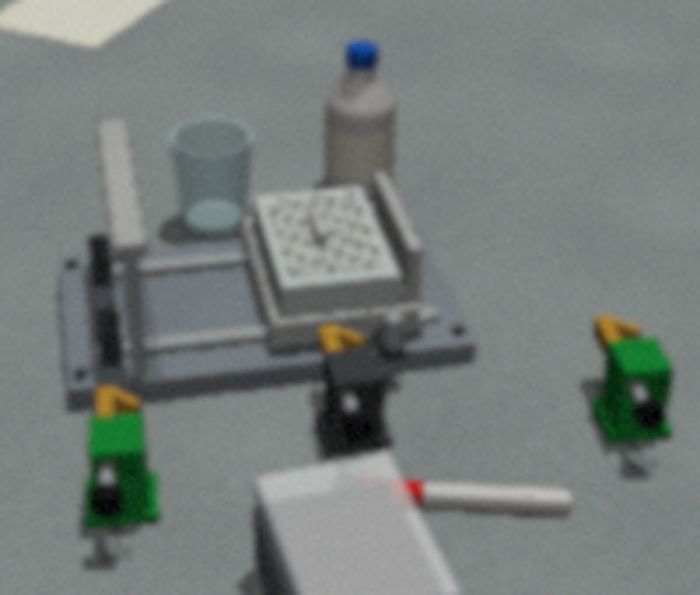

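```bash
python3 - <<'E'
from h import *
d=pickle.load(open("f0.pkl","rb")); S,D=d["scene"],d["side"]
sc=lambda x,y:((x+.5)/3.3-.5+230,(y+.5)/3.3-.5+120)
sd=lambda x,y:((x+.5)/3.5-.5+230,(y+.5)/3.5-.5+130)
print("cams",ray(S,(0,0))[0],ray(D,(0,0))[0])
c={k:onz(S,sc(*v),.018) for k,v in dict(farmy=(72,406),farpy=(246,518),nearpy=(447,256)).items()}
for k,v in c.items():print(k,v.round(4))
e={k:onz(D,sd(*v),.018) for k,v in dict(farmy=(62,263),farpy=(68,393),nearpy=(474,350)).items()}
for k,v in e.items():print(k,v.round(4))
for c_ in(c,e):
  v=c_['farpy']-c_['nearpy'];w=c_['farpy']-c_['farmy'];print(np.linalg.norm(v),np.arctan2(v[1],v[0]),np.linalg.norm(w),np.arctan2(w[1],w[0]))
# plate top corners z=.084
for p in [(283,160),(398,220)]:print('platetop sc',onz(S,sc(*p),.084).round(4))
for p in [(380,175),(420,245)]:print('platetop sd',onz(D,sd(*p),.084).round(4))
# pin nose
print('block top sc',[onz(S,sc(*p),.059).round(4) for p in[(445,330),(484,350),(462,387),(424,367)]])
E
```

```text
cams [0.98037409 0.51306851 0.96352444] [0.55399211 0.93138764 0.60744539]
farmy [0.7825 0.0361 0.018 ]
farpy [0.7436 0.1948 0.018 ]
nearpy [0.4709 0.1324 0.018 ]
farmy [0.7798 0.041  0.018 ]
farpy [0.7452 0.2005 0.018 ]
nearpy [0.467  0.1401 0.018 ]
0.2796733696905221 0.224920369395365 0.163403718497665 1.811342799469835
0.284696887534248 0.21371323997824956 0.16321897814128725 1.7846122547347936
platetop sc [0.5378 0.0065 0.084 ]
platetop sc [0.5107 0.11   0.084 ]
platetop sd [0.5349 0.0084 0.084 ]
platetop sd [0.5072 0.1069 0.084 ]
block top sc [array([0.5422, 0.195 , 0.059 ]), array([0.5329, 0.227 , 0.059 ]), array([0.5677, 0.2377, 0.059 ]), array([0.5766, 0.2069, 0.059 ])]
```

Call:
servo_tool:
  rows:
    - [[-3.6,-3.6,0,0,0,0],[-3.6,-3.6,0,0,0,0],[-3.6,-3.6,0,0,0,0],[-3.6,-3.6,0,0,0,0],[-3.6,-3.6,0,0,0,0]]
  grip: -1

```text
clock: 0.78
position: [0.308, 0.367, 0.2313]
tool_rot: [-3.142, 0.0, 2.831]
force: [1.0, 0.8, 0.1]
grip_width: -0.0002
```

Call:
servo_tool:
  rows:
    - [[-3.6,-3.6,0,0,0,0],[-3.6,-3.6,0,0,0,0],[-3.6,-3.6,0,0,0,0],[-3.6,-3.6,0,0,0,0],[-3.0,-3.0,0,0,0,0]]

```text
clock: 1.4
position: [0.4205, 0.1479, 0.2314]
tool_rot: [3.142, 0.0, 2.83]
force: [-0.3, 0.9, 0.7]
grip_width: 0.0002
```

Call:
servo_tool:
  rows:
    - [[-2.0,-2.0,0,0,0,-8],[0,0,0,0,0,-8],[0,0,0,0,0,-8],[0,0,0,0,0,-6],[0,0,0,0,0,0]]

```text
clock: 2.02
position: [0.4328, 0.1245, 0.2313]
tool_rot: [3.142, -0.0, -2.93]
force: [0.3, 0.1, 0.3]
grip_width: -0.0
```

```bash
python3 - <<'E'
from h import *
from workcell import bot
s=bot.observe(); print(s['clock'],s['position'],s['tool_rot'],s['qpos'].round(2))
f=bot.grab_frame("wrist"); f['s']=s
pickle.dump(f,open("w1.pkl","wb")); cv2.imwrite("pics/w1.png",f["image"][:,:,::-1])
E
```

```text
2.025 [0.43278535 0.12445807 0.23125219] [ 3.14156317e+00 -1.83955473e-04 -2.92957153e+00] [-0.46  0.24  0.06  2.04 -0.02  0.86  1.39]
```

View pics/w1.png

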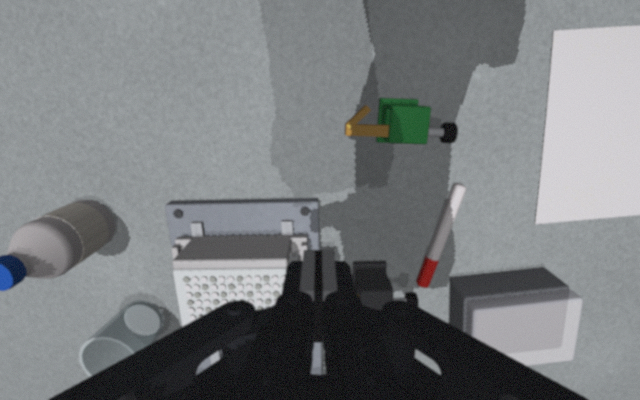

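```bash
python3 - <<'E'
from h import *
f=pickle.load(open("w1.pkl","rb"))
a=f["image"][180:330,150:440,::-1]; cv2.imwrite("pics/w1z.png",cv2.resize(a,None,fx=2.75,fy=2.75,interpolation=2))
E
```

```text
(no output)
```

View pics/w1z.png

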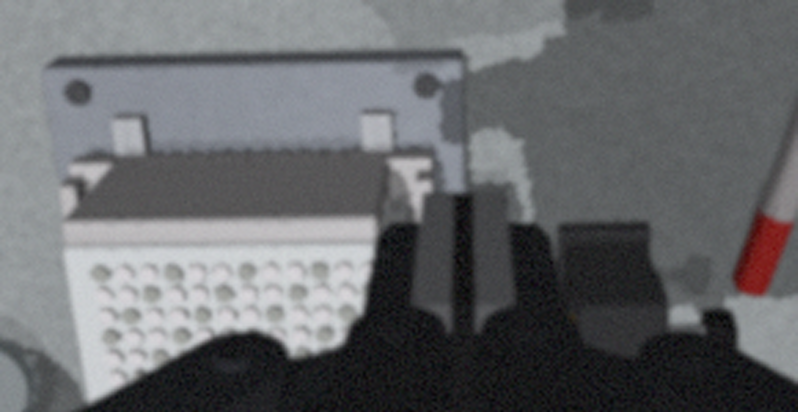

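```bash
python3 - <<'E'
from h import *
f=pickle.load(open("w1.pkl","rb"));s=f['s']
z=lambda x,y:((x+.5)/2.75-.5+150,(y+.5)/2.75-.5+180)
P=[onz(f,z(*p),h,s) for p,h in [((65,221),.084),((377,216),.084),((46,68),.018),((463,53),.018),((63,244),.084),((378,240),.084)]]
for p in P:print(p.round(4))
for a,b in((0,1),(2,3),(4,5)):
  v=P[b]-P[a];print(np.linalg.norm(v),np.arctan2(-v[0],v[1]))
  m=(P[a]+P[b])/2;print('mid',m.round(4))
yaw=.215;u=np.array([np.cos(yaw),np.sin(yaw),0]);
print('origin via base',((P[2]+P[3])/2+.035*u).round(4))
d=pickle.load(open("f0.pkl","rb"))
E
```

```text
[0.5316 0.0058 0.084 ]
[0.5068 0.1105 0.084 ]
[ 0.5046 -0.0307  0.018 ]
[0.4634 0.1312 0.018 ]
[0.5407 0.0058 0.084 ]
[0.5157 0.1125 0.084 ]
0.10760858901019686 0.2328327799551754
mid [0.5192 0.0581 0.084 ]
0.1670480190386371 0.24920997574098774
mid [0.484  0.0503 0.018 ]
0.10956650268282446 0.22986017255785107
mid [0.5282 0.0591 0.084 ]
origin via base [0.5181 0.0577 0.018 ]
```

```bash
python3 - <<'E'
from h import *
d=pickle.load(open("f0.pkl","rb")); S,D=d["scene"],d["side"]
O=np.array([.519,.058,0]);yaw=.23
R=np.array([[np.cos(yaw),np.sin(yaw),0],[-np.sin(yaw),np.cos(yaw),0],[0,0,1]])
w=[[-.035,85e-3,.018],[-.035,-.085,.018],[.255,.085,.018],[.255,-.085,.018],[0,.055,.084],[0,-.055,.084]]
for n,(x0,y0,x1,y1),k in(("scene",(320,190,390,260),9),("side",(310,205,370,265),9)):
  f=d[n]; a=cv2.resize(f["image"][y0:y1,x0:x1,::-1],None,fx=k,fy=k,interpolation=2)
  cv2.imwrite(f"pics/{n}_pin.png",a)
E
```

```text
(no output)
```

View pics/scene_pin.png

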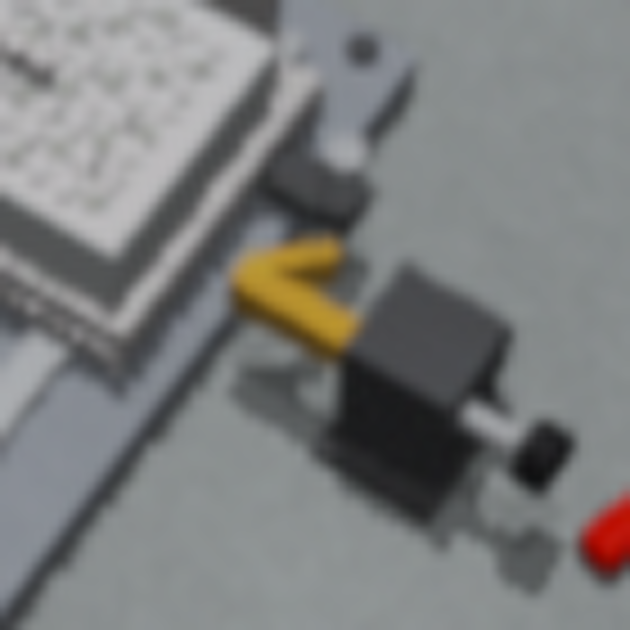

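View pics/side_pin.png

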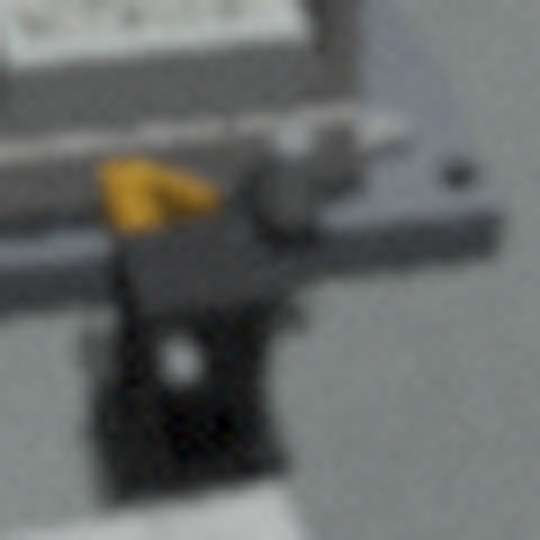

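```bash
python3 - <<'E'
from h import *
d=pickle.load(open("f0.pkl","rb")); S,D=d["scene"],d["side"]
O=np.array([.519,.058,0]);yaw=.23
R=np.array([[np.cos(yaw),np.sin(yaw),0],[-np.sin(yaw),np.cos(yaw),0],[0,0,1]])
a=lambda x,y:((x+.5)/9-.5+320,(y+.5)/9-.5+190)
b=lambda x,y:((x+.5)/9-.5+310,(y+.5)/9-.5+205)
F=lambda p:(R@(p-O)).round(4)
print('post',F(onz(S,a(345,150),.056)),F(onz(D,b(290,140),.056)))
print('nose tip',F(onz(S,a(235,285),.05)),F(onz(D,b(105,165),.05)))
print('block corners',[F(onz(S,a(*p),.059)) for p in[(408,265),(512,328),(452,408),(345,340)]])
p1=proj(S,[[0,0,0]])
E
```

```text
post [0.0277 0.0927 0.056 ] [0.0291 0.0931 0.056 ]
nose tip [0.0797 0.0893 0.05  ] [0.0782 0.0869 0.05  ]
block corners [array([0.0516, 0.1279, 0.059 ]), array([0.0526, 0.162 , 0.059 ]), array([0.0834, 0.1613, 0.059 ]), array([0.0819, 0.1261, 0.059 ])]
```

Call:
servo_tool:
  rows:
    - [[-1.2,-4.2,0,0,0,-1],[-1.2,-4.2,1,0,0,0],[0,0,5,0,0,0],[0,0,5,0,0,0],[0,0,3,0,0,0]]

```text
clock: 2.7
position: [0.4739, 0.0477, 0.0893]
tool_rot: [-3.141, -0.002, -2.914]
force: [0.3, -0.8, -0.1]
grip_width: -0.0002
```

Call:
servo_tool:
  rows:
    - [[0,0,2,0,0,0],[0,0,0,0,0,0]]

```text
clock: 2.95
position: [0.474, 0.0478, 0.0703]
tool_rot: [-3.141, -0.003, -2.913]
force: [-0.8, 0.2, 0.2]
grip_width: -0.0001
```

```bash
python3 - <<'E'
from h import *
from workcell import bot
s=bot.observe(); print(s['clock'],s['position'],s['tool_rot'],s['force'],s['qpos'].round(2))
f=bot.grab_frame("wrist"); f['s']=s
pickle.dump(f,open("w2.pkl","wb")); cv2.imwrite("pics/w2.png",f["image"][:,:,::-1])
f=bot.grab_frame("side"); cv2.imwrite("pics/s2.png",cv2.resize(f["image"][100:300,200:440,::-1],None,fx=3,fy=3))
E
```

```text
2.95 [0.47395633 0.04775401 0.07030773] [-3.14140438e+00 -2.52096166e-03 -2.91333405e+00] [-0.77017365  0.18924573  0.17715101] [-0.27  0.56  0.06  2.11 -0.07  0.48  1.64]
```

View pics/w2.png

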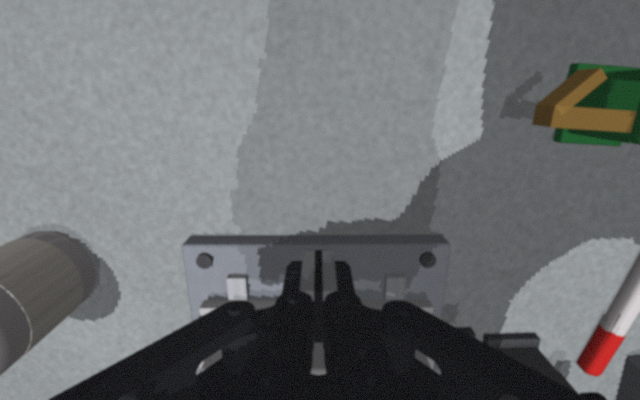

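View pics/s2.png

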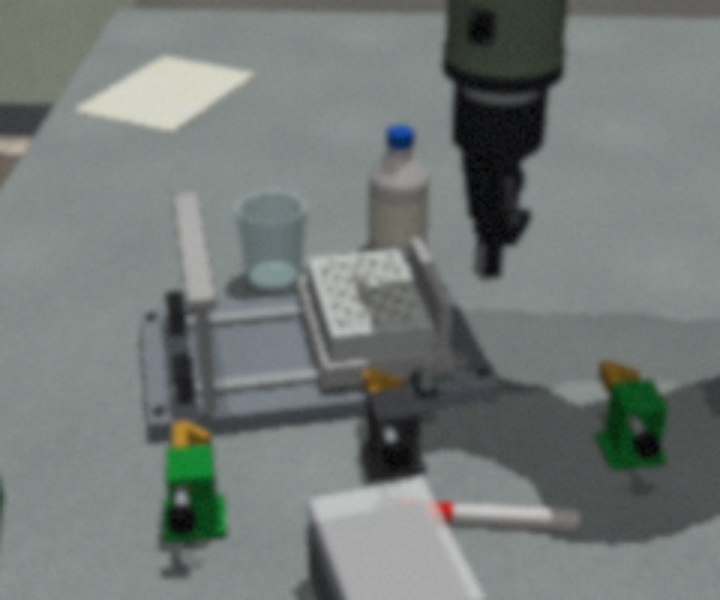

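Call:
servo_tool:
  rows:
    - [[0,0,1.2,0,0,0],[-1.2,0,0,0,0,0],[-1.0,0,0,0,0,0],[0,0,0,0,0,0]]

```text
clock: 3.55
position: [0.4971, 0.0532, 0.0594]
tool_rot: [-3.142, 0.001, -2.911]
force: [-0.4, 1.1, -0.2]
grip_width: 0.0
```

Call:
servo_tool:
  rows:
    - [[-0.6,0,0,0,0,0],[-0.6,0,0,0,0,0],[-0.6,0,0,0,0,0],[0,0,0,0,0,0]]

```text
clock: 4.05
position: [0.5137, 0.057, 0.0592]
tool_rot: [-3.142, -0.001, -2.911]
force: [-3.0, -1.0, 1.2]
grip_width: -0.0
```

Call:
servo_tool:
  rows:
    - [[-1.2,0,0,0,0,0],[-1.2,0,0,0,0,0],[-1.2,0,0,0,0,0],[0,0,0,0,0,0]]

```text
clock: 4.55
position: [0.5458, 0.0645, 0.0586]
tool_rot: [3.141, -0.007, -2.912]
force: [-14.4, -2.1, 4.3]
grip_width: -0.0001
```

```bash
python3 - <<'E'
from h import *
from workcell import bot
s=bot.observe(); print(s['clock'],s['position'],s['force'])
f=bot.grab_frame("scene"); pickle.dump(f,open("s3.pkl","wb"));cv2.imwrite("pics/sc3.png",cv2.resize(f["image"][130:290,240:420,::-1],None,fx=3.7,fy=3.7,interpolation=2))
E
```

```text
4.55 [0.54584106 0.0645181  0.05862524] [-14.35236668  -2.08588736   4.2865054 ]
```

View pics/sc3.png

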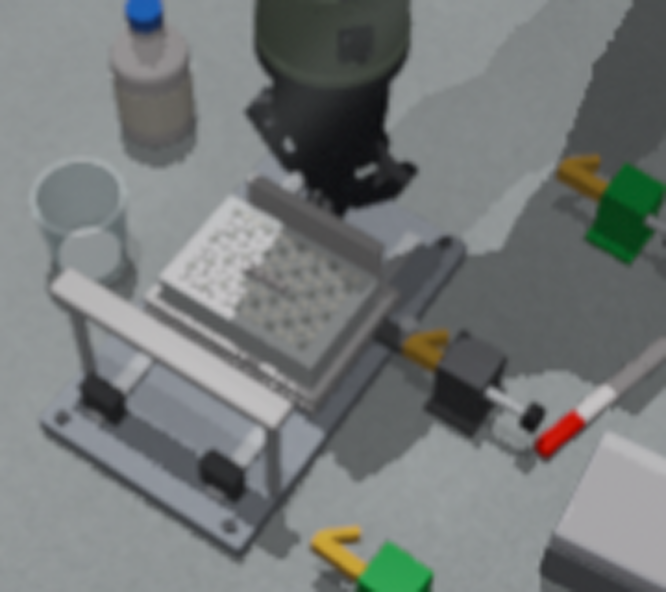

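Call:
servo_tool:
  rows:
    - [[-1.0,0,0,0,0,0],[-1.0,0,0,0,0,0],[-0.8,0,0,0,0,0],[0,0,0,0,0,0]]

```text
clock: 5.1
position: [0.5752, 0.0714, 0.0586]
tool_rot: [3.142, -0.002, -2.911]
force: [-4.8, -0.3, -3.4]
grip_width: 0.0002
```

```bash
python3 - <<'E'
from h import *
from workcell import bot
s=bot.observe(); print(s['clock'],s['position'],s['force'])
f=bot.grab_frame("scene"); pickle.dump(f,open("s4.pkl","wb"));cv2.imwrite("pics/sc4.png",cv2.resize(f["image"][130:290,240:420,::-1],None,fx=3.7,fy=3.7,interpolation=2))
E
```

```text
5.1 [0.57515021 0.07144217 0.05863461] [-4.7504668  -0.32175513 -3.40795438]
```

View pics/sc4.png

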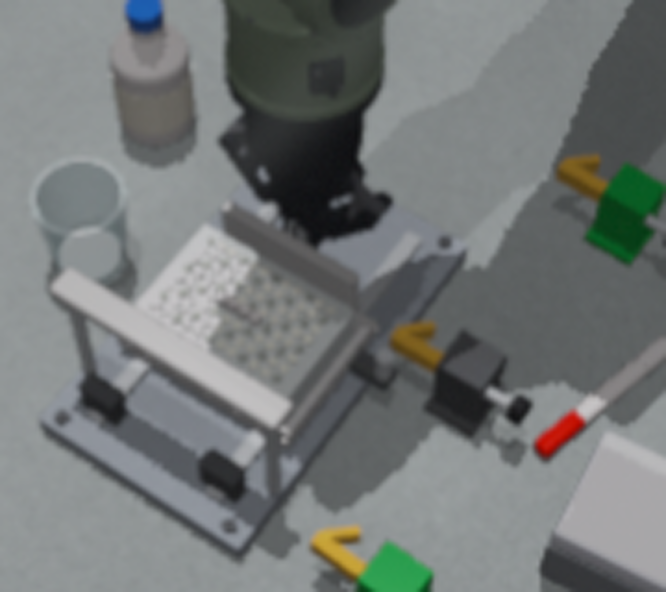

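```bash
python3 - <<'E'
from h import *
O=np.array([.519,.058,0]);yaw=.23
R=np.array([[np.cos(yaw),np.sin(yaw),0],[-np.sin(yaw),np.cos(yaw),0],[0,0,1]])
f=pickle.load(open("s4.pkl","rb"))
g=lambda x,y:((x+.5)/3.7-.5+240,(y+.5)/3.7-.5+130)
print(R@(onz(f,g(385,338),.056)-O), R@(onz(f,g(229,209),.084)-O),R@(onz(f,g(357,275),.084)-O))
cv2.imwrite("pics/sc4p.png",cv2.resize(f["image"][195:255,320:390,::-1],None,fx=9,fy=9,interpolation=2))
E
```

```text
[0.08506587 0.08652349 0.056     ] [ 0.07418143 -0.05051383  0.084     ] [0.06906094 0.05218757 0.084     ]
```

View pics/sc4p.png

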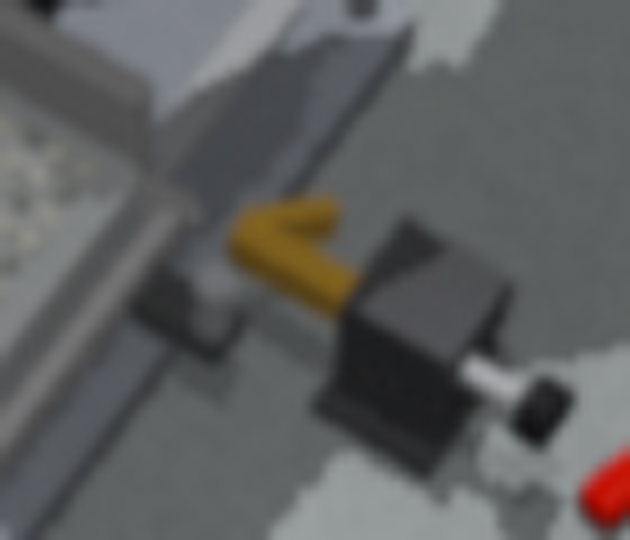

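The post (about (215,275) in the zoom) is past the brass nose, and the pin has sprung fully out: its knob is back where it started. I'll let the spring bring the slide back while I retreat gently.

Call:
servo_tool:
  rows:
    - [[0.6,0,0,0,0,0],[0.6,0,0,0,0,0],[0.8,0,0,0,0,0],[1.0,0,0,0,0,0],[1.2,0,0,0,0,0]]

```text
clock: 5.78
position: [0.5345, 0.0619, 0.0595]
tool_rot: [-3.142, 0.001, -2.911]
force: [0.0, -0.8, -0.5]
grip_width: -0.0
```

```bash
python3 - <<'E'
from h import *
from workcell import bot
s=bot.observe(); print(s['clock'],s['position'],s['force'])
f=bot.grab_frame("scene"); pickle.dump(f,open("s5.pkl","wb"));cv2.imwrite("pics/sc5.png",cv2.resize(f["image"][130:290,240:420,::-1],None,fx=3.7,fy=3.7,interpolation=2))
E
```

```text
5.775 [0.53453476 0.06191331 0.05945061] [ 0.03119181 -0.8439315  -0.47890699]
```

View pics/sc5.png

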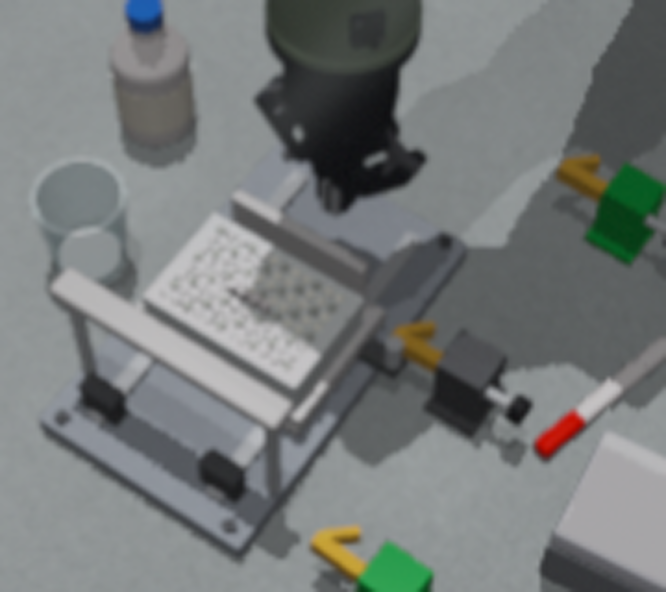

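The slide has stopped against the pin with the post touching the nose at about (395,345). The hand is off the plate and reads about 0 N. I'll back away and lift clear.

Call:
servo_tool:
  rows:
    - [[2.0,0,0,0,0,0],[2.0,0,0,0,0,0],[1.0,0,-2,0,0,0],[0,0,-5,0,0,0],[0,0,-5,0,0,0]]

```text
clock: 6.45
position: [0.4859, 0.0505, 0.1807]
tool_rot: [-3.142, -0.0, -2.911]
force: [1.3, -0.7, 0.9]
grip_width: 0.0
```

Call:
servo_tool:
  rows:
    - [[0,0,-2,0,0,0],[0,5,0,0,0,0],[0,5,0,0,0,0],[0,0,0,0,0,0],[0,0,0,0,0,0]]

```text
clock: 7.08
position: [0.4635, 0.1476, 0.1993]
tool_rot: [-3.141, 0.0, -2.911]
force: [-0.9, 0.2, -0.2]
grip_width: 0.0005
```

```bash
python3 - <<'E'
from h import *
from workcell import bot
s=bot.observe(); print(s['clock'],s['position'],s['force'])
for n in("scene","side"):
  f=bot.grab_frame(n); pickle.dump(f,open(n+"6.pkl","wb"))
  x,y=(240,130) if n=="scene" else (230,120)
  cv2.imwrite(f"pics/{n}6.png",cv2.resize(f["image"][y:y+160,x:x+180,::-1],None,fx=3.7,fy=3.7,interpolation=2))
E
```

```text
7.075 [0.46349684 0.14764722 0.19933852] [-0.88859174  0.21065362 -0.21598694]
```

View pics/scene6.png

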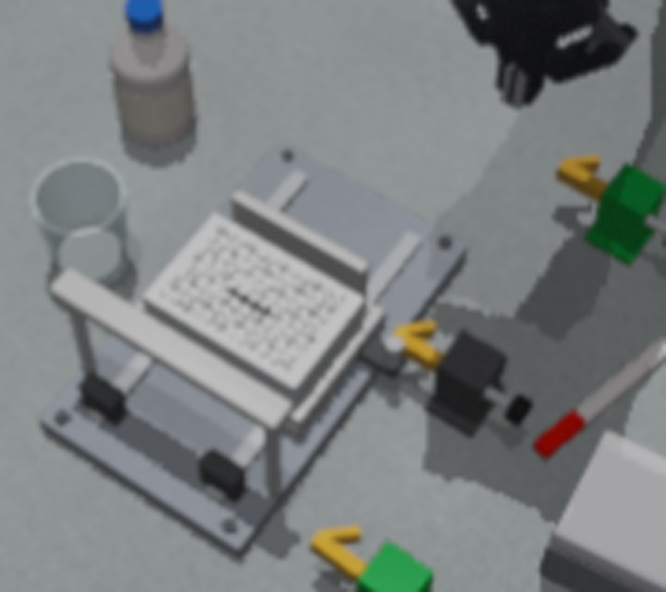

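View pics/side6.png

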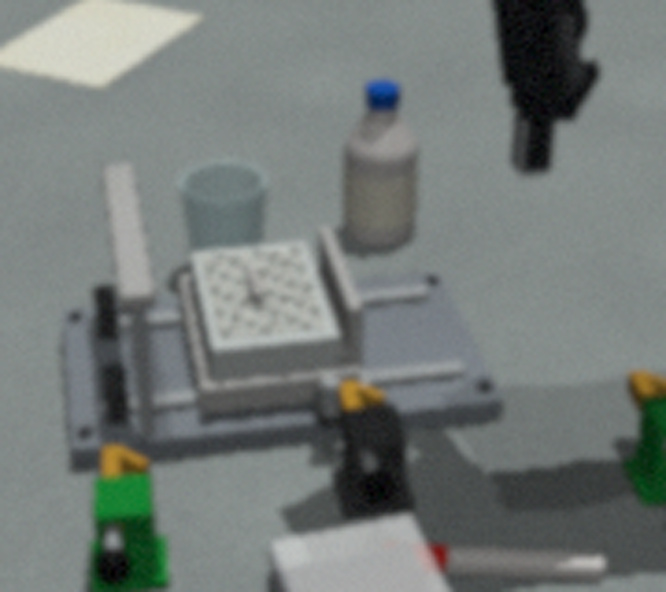

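Both views show the post resting against the +x side of the brass nose. The plate's corner stays at (235,200) between 5.8 s and 7.1 s, the rack is seated and the surrounding things are where they were.

```bash
python3 - <<'E'
from workcell import bot
print(bot.job_done())
E
```

```text
the job is handed in; nothing more can be done
None
```

The slide is latched against the stop pin at mid position, and I handed the job in at about 7.2 s. I pushed the plate with the shut fingertips to about 65 mm of travel, short of the 100 mm end stop. The pin then sprang back out behind the catch post. I eased off so the spring brought the slide back onto the pin, then lifted the hand clear.

**Last checks:**
- **Latch:** the scene and side pictures show the post resting on the pin's latching face, with the pin fully out. The slide did not move between the two pictures taken 1.3 s apart.
- **Force:** about 15 N was the most I read on the hand, at the stops between moves. It was about 0 N once off the plate.
- **Surroundings:** the rack is seated, and the bottle, beaker, tip box, marker and green look-alikes look undisturbed.

**What did not fully agree:** two estimates of the latching face differed by about 10 mm, 67 mm from the block and 78 mm from the nose. That puts the latch at 46 to 57 mm of travel, within the stated range. I confirmed the latch itself from the pictures, not from a measured travel.

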